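# Bring the drying tags of three glue-ups up to date

## Robot

A 6-joint arm with a two-finger parallel gripper is mounted at the origin on the work surface. World frame = base frame: x ahead of the robot, y to its left, z up, the work surface at z = 0. Lengths are in m, angles in rad, forces in N, time in s.
With the tool pointing down it reaches from about 0.25 to 0.775 m from the base axis. Payload 4 kg.
Tool frame: the origin (TCP) lies midway between the tips of the shut fingers; the grasp point (between the pads) lies 19 mm behind it; z points along the fingers, x is the direction in which the jaws open and shut, and the axes are right-handed (so a half turn about z gives the same grasp; the last joint's range is limited). The gripper opens to 94 mm and grips with 3 to 60 N. Pads are 16 mm wide; open, the fingers measure 119 mm over their backs; the gripper's body (75 mm by 177 mm) begins 78 mm behind the grasp point.
Start: joints at [1.109, 0.087, 1.371, -0, 1.684, -0.103], TCP at [0.193, 0.515, 0.206] pointing down, gripper open.
Joint ranges: [-3.1, 3.1], [-0.76, 2.03], [0.27, 2.55], [-1.08, 4.22], [0.17, 2.65], [-2.57, 2.57]. Speed limits (rad/s): [2.79, 2.79, 3.14, 3.14, 3.14, 3.14].

## Interface

Orientations are given as [roll, pitch, yaw] about the fixed x, y, z axes, in that order (R = Rz(yaw) Ry(pitch) Rx(roll)).
In Python, from bench import * gives the robot as it stands.
- The arm moves only by the tool send_rows, never from a script. Its argument "rows" is one flat list of numbers, 7 for each row, row after row: the shift along the world's x, y, z in mm, then the turn, a rotation vector about the world's x, y, z in degrees, then the opening, from 0 (shut) to 1 (fully open). A call has exactly 8 rows; each row shifts and turns the commanded pose from where the row before left it; what a row does not reach is not made up. A row lasts 1/8 s, in which the tool goes at most 62.5 mm and 10.7 degrees, less where a joint would pass 70% of its speed; a pose out of reach is approached as far as the arm can. A call is refused whole if a number of a shift passes 62.5 or a number of a turn 10.7, either way. A call with a gripper value outside its range is refused whole. The fingers move at their own pace and stop on an object; the grip force is fixed at half the most. Time passes only in rows, so rows that do not move let the fingers close, or fill a call up. It gives the time, the measured TCP pose, the force and the opening at its end, in the units of the state.
- get_obs(): the state, without advancing time (a new reading comes with each control period).
- snapshot(name): name is "scene" or "side" or "wrist"; returns a dict with "color" (384x512x3 uint8, red, green, blue), "intrinsics" (3x3 intrinsics, pixels), "rvec" (rotation vector, rad) and "tvec" (3), from world to camera coordinates, as OpenCV has them; the wrist camera has in their place "T_tool_cam" (4x4, takes a point from camera to tool coordinates, whose origin is the TCP and whose axes are the tool frame's). Camera axes: x right, y down, z forward; pixel columns grow to the right and rows downward; lengths in m; the calibration is good to about 2 mm. A picture is of the moment at which its call begins: read the wrist's pose just before it. There is no depth.
- close_job(): hands the job in, once; it reports no verdict.
The state is a dict: "time": time; "joint_positions": joint angles; "qvel": joint speeds; "joint_torque": joint torques, N m; "tool_pos": TCP position; "ee_rot": TCP orientation; "wrist_force": force on the tool from outside, world axes, zero at the start; "wrist_torque": the same for the moment, N m; "width": finger opening in m.
Only numpy, scipy, OpenCV 4.12 (cv2) and the standard library are available. Lean on these libraries where they do the work, as an engineer would, in place of code of your own. Each camera call takes 0.05 s, during which the arm holds its last target.

## Task

Bring the flip tags on the three gluing boards up to date: the frame that is out of its clamps must show the tick, and each frame still in clamps must show the hourglass. Two tags are wrong: turn each of these right over its hinge with a fingertip, gently and without pinching it, until it lies flat on the other side. Leave the tag that is already right, the frames and everything else on the bench as they are.

Things in the scene. Friction and masses are not known exactly. Their poses are not given: they have to be found in the camera images.
- board_a: Plywood gluing board that carries the frame without clamps (frame_a), 270 (x) x 220 (y) x 12 mm, fixed to the bench; origin at the centre of its underside, z up. Its tag post stands 105 mm from the origin towards -x (the robot's side), the frame lies beyond it; the hinge pin is parallel to the board's x.
- tag_a (a joint): Hinge of the tag on the board of the frame without clamps (frame_a). 0 = lying level over the board's left (+y) side, hourglass up; pi/2 = upright; pi = level over the right (-y) side, tick up; end stops there. Stiff with friction: the tag stays where it is left and turns under 0.3 to 0.6 N at its edge. Starts hourglass up, 0 to 0.25.
- pivot_a (a point): Centre of this board's tag hinge pin, 96 mm above the bench; axes as the board's, pin along x. The post's top is 50 (x) x 40 (y) mm, 4 mm below the pin; the rest of a level tag overhangs free space down to the post's foot (70 mm in y, 26 mm high). Steel cheeks 25 mm either side along the pin rise 7 mm above it.
- edge_a (a point): Middle of this tag's free edge, at mid thickness, 66 mm from the hinge line. The tag is a flat wooden paddle 56 mm wide along the hinge and 8 mm thick, reaching from 10 to 66 mm from the hinge line; one face bears an hourglass, the other a tick, both burnt in black.
- frame_a: Loose glued frame of light wooden strips, 140 (x) x 170 (y) x 22 mm, no clamp on it; it lies on board_a about 35 mm beyond the board's centre; origin at the centre of its underside.
- board_b: Plywood gluing board that carries a clamped frame (frame_b), 270 (x) x 220 (y) x 12 mm, fixed to the bench; origin at the centre of its underside, z up. Its tag post stands 105 mm from the origin towards -x (the robot's side), the frame lies beyond it; the hinge pin is parallel to the board's x.
- tag_b (a joint): Hinge of the tag on the board of a clamped frame (frame_b). 0 = lying level over the board's left (+y) side, hourglass up; pi/2 = upright; pi = level over the right (-y) side, tick up; end stops there. Stiff with friction: the tag stays where it is left and turns under 0.3 to 0.6 N at its edge. Starts tick up, 2.89 to pi.
- pivot_b (a point): Centre of this board's tag hinge pin, 96 mm above the bench; axes as the board's, pin along x. The post's top is 50 (x) x 40 (y) mm, 4 mm below the pin; the rest of a level tag overhangs free space down to the post's foot (70 mm in y, 26 mm high). Steel cheeks 25 mm either side along the pin rise 7 mm above it.
- edge_b (a point): Middle of this tag's free edge, at mid thickness, 66 mm from the hinge line. The tag is a flat wooden paddle 56 mm wide along the hinge and 8 mm thick, reaching from 10 to 66 mm from the hinge line; one face bears an hourglass, the other a tick, both burnt in black.
- frame_b: Loose glued frame of light wooden strips, 140 (x) x 170 (y) x 22 mm, with two bar clamps over it along x, at y = +-52 mm: bars up to 60 mm high, reaching from 105 mm before to 165 mm beyond the origin, black handles 150 mm high on the far (+x) end; it lies on board_b about 35 mm beyond the board's centre; origin at the centre of its underside.
- board_c: Plywood gluing board that carries the other clamped frame (frame_c), 270 (x) x 220 (y) x 12 mm, fixed to the bench; origin at the centre of its underside, z up. Its tag post stands 105 mm from the origin towards -x (the robot's side), the frame lies beyond it; the hinge pin is parallel to the board's x.
- tag_c (a joint): Hinge of the tag on the board of the other clamped frame (frame_c). 0 = lying level over the board's left (+y) side, hourglass up; pi/2 = upright; pi = level over the right (-y) side, tick up; end stops there. Stiff with friction: the tag stays where it is left and turns under 0.3 to 0.6 N at its edge. Starts hourglass up, about 0 (right already).
- pivot_c (a point): Centre of this board's tag hinge pin, 96 mm above the bench; axes as the board's, pin along x. The post's top is 50 (x) x 40 (y) mm, 4 mm below the pin; the rest of a level tag overhangs free space down to the post's foot (70 mm in y, 26 mm high). Steel cheeks 25 mm either side along the pin rise 7 mm above it.
- edge_c (a point): Middle of this tag's free edge, at mid thickness, 66 mm from the hinge line. The tag is a flat wooden paddle 56 mm wide along the hinge and 8 mm thick, reaching from 10 to 66 mm from the hinge line; one face bears an hourglass, the other a tick, both burnt in black.
- frame_c: Loose glued frame of light wooden strips, 140 (x) x 170 (y) x 22 mm, with two bar clamps over it along x, at y = +-52 mm: bars up to 60 mm high, reaching from 105 mm before to 165 mm beyond the origin, black handles 150 mm high on the far (+x) end; it lies on board_c about 35 mm beyond the board's centre; origin at the centre of its underside.
- sanding_block: Cork sanding block 110 x 62 x 28 mm, loose; origin under its centre. Not to be disturbed.
- tape_roll: Roll of tape lying flat, 96 mm across, 24 mm high, loose; origin under its centre. Not to be disturbed.
- glue_bottle: White glue bottle, 54 mm across, 150 mm high, standing loose; origin under its centre. Not to be disturbed.
- mallet: Wooden mallet lying along x, 300 mm long, head 110 mm wide and 60 mm high, loose; origin on the bench. Not to be disturbed.
- pencil_block: Wooden block 85 x 85 x 30 mm with two pencils standing in it up to 105 mm high, loose; origin under its centre. Not to be disturbed.

How it is judged:
By the outcome, as a careful person would: the job done as asked, in the order asked, and still so for the second after the job is handed in, with the robot touching nothing.
It also fails if it takes over 54 s, if anything falls off the work surface, if the arm or the gripper's body presses on something with over 40 N, if the wrist force passes 120 N, or if a joint passes its speed limit or range.

## Working session

There is one attempt and no reset: what is moved stays moved. The work goes in short steps, Python scripts to look and compute and a tool call to move; the robot and the scene stay as the last step left them, time stands still between calls to the robot, and variables do not carry over. Pictures are saved under pics/ and viewed, and the job is handed in when it is done.

Besides the shell and the picture viewer there is one more tool, called by a JSON object that holds its "method" and its "body", one argument or row to a line. send_rows: Moves the arm, as the interface text tells. Its arguments: {"type":"object","properties":{"rows":{"type":"array","items":{"type":"number"}}},"required":["rows"]}

```bash
mkdir -p pics; ls
python3 - <<'E'
from bench import *
import cv2,pickle
o=get_obs();print({k:o[k] for k in('time','tool_pos','ee_rot','wrist_force','width')})
for n in('scene','side'):
    s=snapshot(n);cv2.imwrite(f'pics/{n}0.png',s['color'][:,:,::-1]);pickle.dump(s,open(n+'.pkl','wb'))
    R=cv2.Rodrigues(s['rvec'])[0];print(n,-R.T@s['tvec'],R[2])
E
```

```text
pics
{'time': 0.0, 'tool_pos': array([0.19289828, 0.51447605, 0.20432466]), 'ee_rot': array([-3.14138343e+00,  2.19454595e-03,  1.21198377e+00]), 'wrist_force': array([ 0.17714037, -0.87092801,  0.31406731]), 'width': 0.09392200939427787}
scene [1.15093968 1.0055502  0.87858061] [-0.4096794  -0.72487072 -0.55382779]
side [0.44360567 1.19097597 0.85185435] [ 0.07721054 -0.84085408 -0.53572657]
```

View pics/scene0.png

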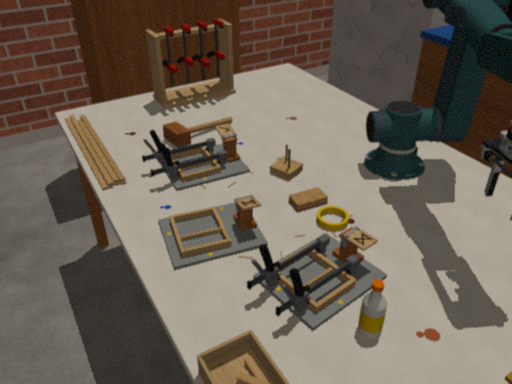

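View pics/side0.png

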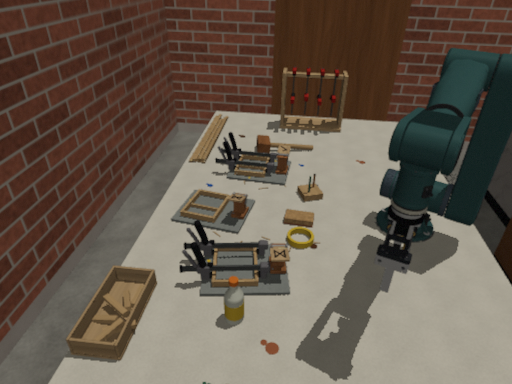

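Run:
```python
import cv2,numpy as np
a=cv2.imread('pics/scene0.png');b=cv2.imread('pics/side0.png')
def c(i,x,y,w,h,k):return cv2.resize(i[y:y+h,x:x+w],None,fx=k,fy=k,interpolation=cv2.INTER_CUBIC)
cv2.imwrite('pics/c1.png',np.vstack([np.hstack([c(a,200,110,60,60,6),c(a,220,185,60,60,6)]),np.hstack([c(a,325,220,60,60,6),c(b,255,235,60,60,6)])])[:720,:720][::1])
i=cv2.imread('pics/c1.png');cv2.imwrite('pics/c1.png',cv2.resize(i,(600,600)))
cv2.imwrite('pics/c2.png',np.hstack([c(b,260,135,50,50,8),c(b,215,185,50,50,8)]))
```

```text
(no output)
```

View pics/c1.png

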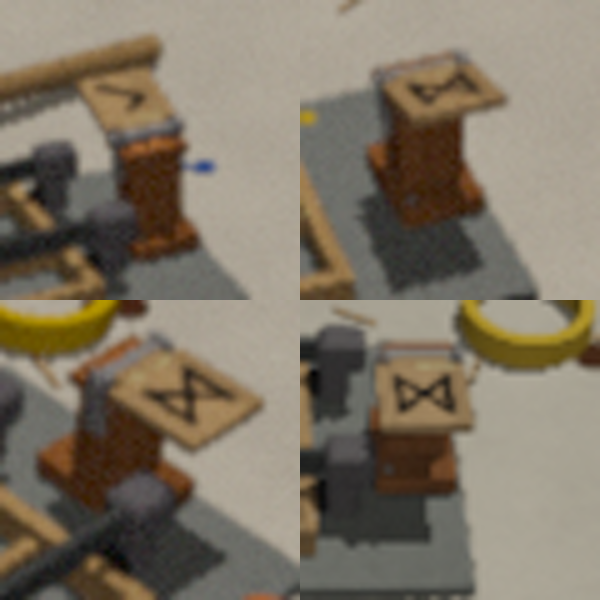

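View pics/c2.png

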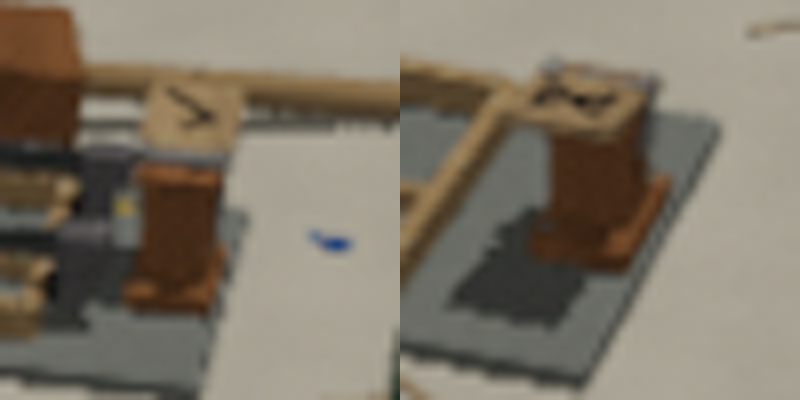

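```bash
cat > h.py <<'E'
import cv2,numpy as np,pickle
def crop(src,x,y,w,h,k,out):
    i=cv2.imread(src);o=cv2.resize(i[y:y+h,x:x+w],None,fx=k,fy=k,interpolation=cv2.INTER_CUBIC)
    for u in range((x+9)//10*10,x+w,10):
        cv2.line(o,((u-x)*k,0),((u-x)*k,4 if u%50 else 12),(0,0,255),1)
        cv2.putText(o,str(u),((u-x)*k,14),0,.35,(0,0,255),1)
    for v in range((y+9)//10*10,y+h,10):
        cv2.line(o,(0,(v-y)*k),(6,(v-y)*k),(0,0,255),1);cv2.putText(o,str(v),(6,(v-y)*k+4),0,.35,(0,0,255),1)
    cv2.imwrite(out,o)
def proj(s,P):
    return cv2.projectPoints(np.atleast_2d(np.array(P,float)),s['rvec'],s['tvec'],s['intrinsics'],None)[0][:,0]
def ray(s,uv,z):
    R=cv2.Rodrigues(s['rvec'])[0];c=-R.T@s['tvec'];d=R.T@np.linalg.inv(s['intrinsics'])@np.array([*uv,1.]);return c+d*(z-c[2])/d[2]
E
python3 - <<'E'
from h import *
crop('pics/scene0.png',150,180,130,90,6,'pics/d1.png')
crop('pics/side0.png',165,180,100,60,8,'pics/d2.png')
crop('pics/scene0.png',140,110,120,90,6,'pics/d3.png')
crop('pics/side0.png',210,125,100,65,8,'pics/d4.png')
E
```

```text
(no output)
```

View pics/d1.png

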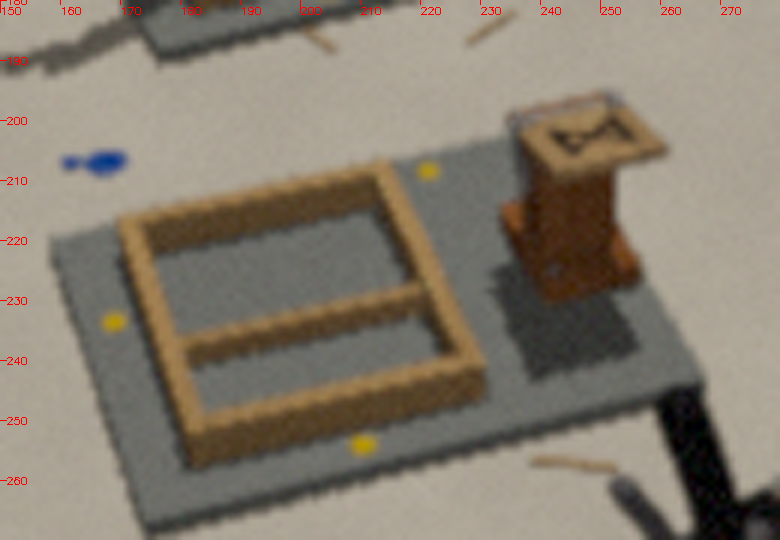

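View pics/d2.png

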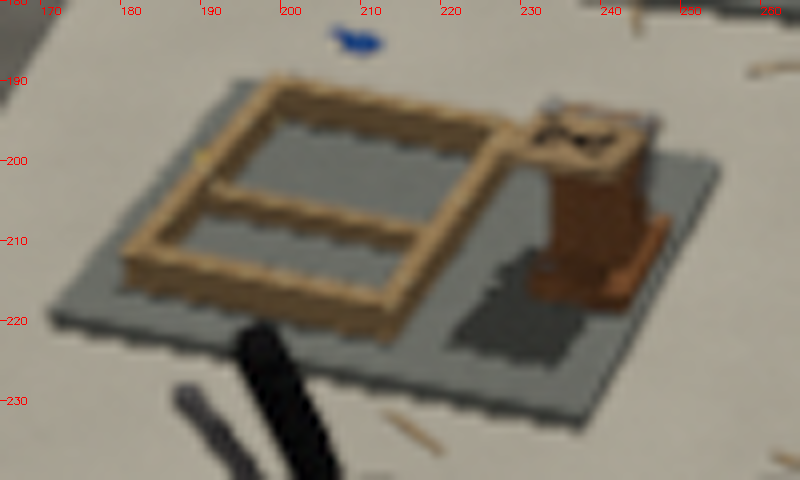

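View pics/d3.png

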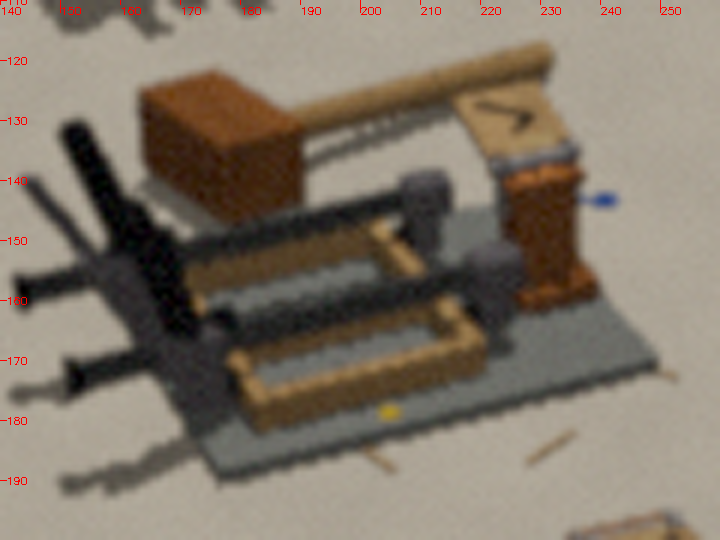

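View pics/d4.png

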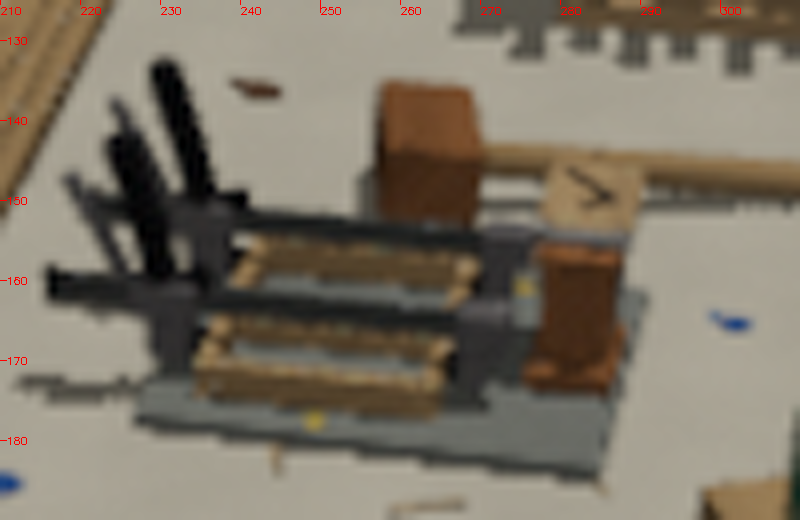

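```bash
cat > fit.py <<'E'
from h import *
from scipy.optimize import least_squares
S={n:pickle.load(open(n+'.pkl','rb')) for n in('scene','side')}
O={('A','scene'):(150,180,6),('A','side'):(165,180,8),('B','scene'):(140,110,6),('B','side'):(210,125,8)}
c=lambda sx,sy:('c',sx*.135,sy*.11)
t=lambda sx,r:('t',sx*.028,r)
obs={'A':[('scene',c(1,-1),52,240),('scene',c(1,1),148,525),('scene',c(-1,1),702,385),
 ('side',c(1,-1),238,80),('side',c(1,1),50,312),('side',c(-1,1),585,425),('side',c(-1,-1),718,160),
 ('scene',t(1,.066),540,170),('scene',t(-1,.066),667,150),('side',t(1,.066),497,155),('side',t(-1,.066),612,173)],
'B':[('scene',c(-1,1),658,360),('scene',c(1,1),220,475),('side',c(-1,1),600,470),('side',c(1,1),135,415),('side',c(-1,-1),645,292),
 ('scene',t(1,.066),455,95),('scene',t(-1,.066),540,80),('scene',t(1,.010),497,158),('scene',t(-1,.010),578,148),
 ('side',t(1,.066),548,163),('side',t(-1,.066),643,160),('side',t(1,.010),540,226),('side',t(-1,.010),632,230)]}
def pts(b,p,k):
    x,y,w,th=p
    if k[0]=='c': l=np.array([k[1],k[2],.012])
    else:
        s=1 if b=='A' else -1
        cc,ss=np.cos(th),np.sin(th); r=k[2]
        # top face normal offset 4mm
        n=np.array([-ss,cc])*s
        l=np.array([-.105+k[1],r*cc+.004*n[0],.096+r*ss+.004*n[1]])
    R=np.array([[np.cos(w),-np.sin(w),0],[np.sin(w),np.cos(w),0],[0,0,1]])
    return R@l+[x,y,0]
for b in 'AB':
    def res(p):
        r=[]
        for cam,k,u,v in obs[b]:
            ox,oy,kk=O[b,cam]
            r+=list(proj(S[cam],pts(b,p,k))[0]-[ox+(u+.5)/kk-.5,oy+(v+.5)/kk-.5])
        return np.array(r)
    f=least_squares(res,[.5,-.1 if b=='A' else -.4,0,.1 if b=='A' else 3.],loss='soft_l1')
    print(b,f.x.round(4),np.sqrt(np.diag(np.linalg.inv(f.jac.T@f.jac))).round(4)); print(res(f.x).reshape(-1,2).round(1).tolist())
    p=f.x.copy()
    w=p[2];R=np.array([[np.cos(w),-np.sin(w)],[np.sin(w),np.cos(w)]])
    print('pivot',p[:2]+R@[-.105,0],'edge',p[:2]+R@[-.105,.066*np.cos(p[3])],.096+.066*np.sin(p[3]))
E
python3 fit.py
```

```text
A [ 0.7387  0.0205 -0.165   0.2408] [0.0013 0.0022 0.0104 0.0377]
[[-0.5, -0.0], [-0.9, 0.2], [1.4, -0.6], [-0.0, -0.6], [-0.8, -0.4], [-0.1, -1.1], [0.5, 0.1], [2.6, 0.8], [0.5, -0.2], [-0.5, -0.7], [-0.1, -0.3]]
pivot [0.63517167 0.03775331] edge [0.64569991 0.10097825] 0.11174048261237927
B [ 0.5992 -0.3344 -0.0812  2.8392] [0.0014 0.0027 0.0126 0.056 ]
[[1.2, 0.3], [0.2, 0.1], [-0.1, 0.1], [-0.9, -0.0], [0.3, -0.1], [0.1, 0.4], [0.2, -0.1], [-1.2, 0.2], [-0.2, -1.3], [0.4, -1.0], [0.4, 0.6], [-0.5, -0.8], [0.1, 0.0]]
pivot [ 0.49454435 -0.32591002] edge [ 0.48943093 -0.38870681] 0.11565746827581336
```

Run:
```python
from h import *
from bench import *
S={n:pickle.load(open(n+'.pkl','rb')) for n in('scene','side')}
for nm,cam,uv,z in [('pencil','scene',(288,168),.03),('pencil','side',(310,190),.03),('penciltip','scene',(286.5,149),.105),('penciltip2','scene',(289.5,152),.09),('sand','side',(298,217),.028),('tape','side',(300,237),.024),('bottle','side',(234,282),.15),
 ('mallet handle end','scene',(140+545/6,110+50/6),.03),('handle left','scene',(140+300/6,110+120/6),.03),('handle end side','side',(312,146),.03),('handle near side','side',(272,143.5),.03),('C tag','side',(279,250),.1)]:
    print(nm,cam,ray(S[cam],uv,z).round(3))
s=snapshot('wrist');print(s['T_tool_cam'].round(3),s['intrinsics'][0,0])
cv2.imwrite('pics/w0.png',s['color'][:,:,::-1])
```

```text
pencil scene [ 0.37  -0.133  0.03 ]
pencil side [ 0.362 -0.146  0.03 ]
penciltip scene [ 0.376 -0.137  0.105]
penciltip2 scene [ 0.364 -0.136  0.09 ]
sand side [0.408 0.053 0.028]
tape side [0.398 0.166 0.024]
bottle side [0.57  0.527 0.15 ]
mallet handle end scene [ 0.357 -0.584  0.03 ]
handle left scene [ 0.546 -0.574  0.03 ]
handle end side side [ 0.351 -0.585  0.03 ]
handle near side side [ 0.561 -0.582  0.03 ]
C tag side [0.465 0.332 0.1  ]
[[ 1.     0.     0.001  0.   ]
 [-0.     0.958  0.286 -0.083]
 [-0.    -0.286  0.958 -0.179]
 [ 0.     0.     0.     1.   ]] 276.1713155396601
```

View pics/w0.png

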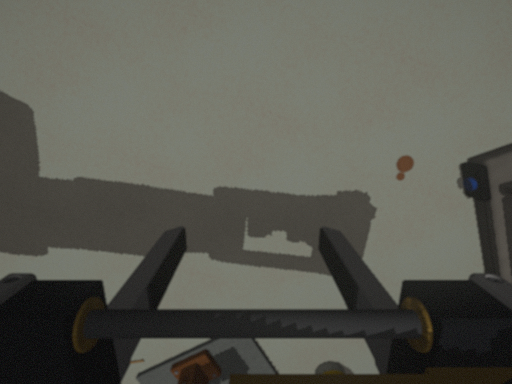

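{"method": "send_rows", "body": {
  "rows": [24,-26,12,0,0,-10.5,0,24,-26,12,0,0,-10.5,0,24,-26,12,0,0,-10.5,0,24,-26,12,0,0,-10.5,0,24,-26,12,0,0,-10.5,0,24,-26,12,0,0,-10.5,0,24,-26,12,0,0,-10.5,0,24,-26,12,0,0,-10.5,0]
}}

```text
time: 1.15
tool_pos: [0.3857, 0.306, 0.3015]
ee_rot: [3.141, 0.0, -0.26]
wrist_force: [-0.5, -0.4, -0.8]
width: 0.0172
```

{"method": "send_rows", "body": {
  "rows": [24,-26,0,0,0,-10.5,0,24,-26,0,0,0,-10.5,0,24,-26,0,0,0,-10.5,0,24,-26,0,0,0,-10.5,0,24,-26,0,0,0,-10.5,0,24,-26,0,0,0,-10.5,0,24,-26,0,0,0,-10.5,0,20,-26,0,0,0,-10.5,0]
}}

```text
time: 2.15
tool_pos: [0.5738, 0.098, 0.3007]
ee_rot: [3.14, -0.0, -1.726]
wrist_force: [0.3, 0.7, -0.4]
width: 0.0007
```

Run:
```python
from bench import *
import cv2
from scipy.spatial.transform import Rotation as R
import numpy as np
o=get_obs();print({k:o[k].round(3) if hasattr(o[k],'round') else o[k] for k in('time','tool_pos','ee_rot','joint_positions','wrist_force','width')})
c=R.from_euler('xyz',o['ee_rot'])
w=-.165
z=np.array([np.cos(w),np.sin(w),-1])/2**.5; x=np.array([np.sin(w),-np.cos(w),0]);t=R.from_matrix(np.c_[x,np.cross(z,x),z])
print('turn',np.degrees((t*c.inv()).as_rotvec()))
s=snapshot('wrist');cv2.imwrite('pics/w1.png',s['color'][:,:,::-1])
```

```text
{'time': 2.15, 'tool_pos': array([0.574, 0.098, 0.301]), 'ee_rot': array([ 3.14 , -0.   , -1.726]), 'joint_positions': array([ 0.072,  0.163,  1.099, -0.   ,  1.88 ,  1.798]), 'wrist_force': array([ 0.266,  0.678, -0.369]), 'width': 0.0007210654821155282}
turn [ -7.17719211 -44.494213    -0.50615606]
```

View pics/w1.png

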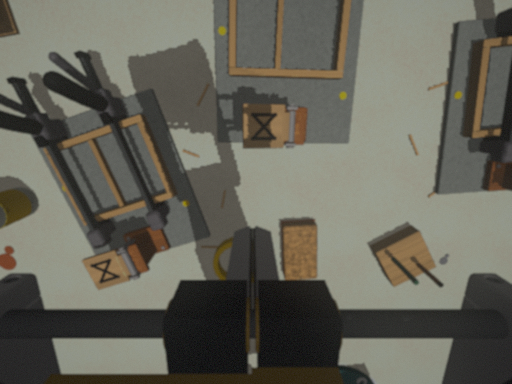

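Run:
```python
from h import *
crop('pics/w1.png',210,80,150,75,5,'pics/w1c.png')
```

```text
(no output)
```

View pics/w1c.png

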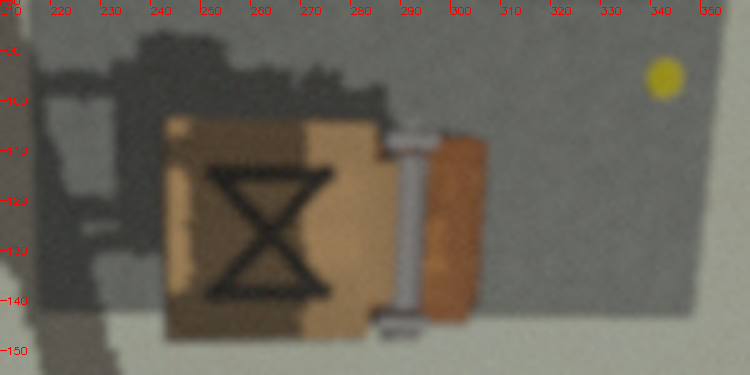

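```bash
cat >> h.py <<'E'
from scipy.spatial.transform import Rotation as Rt
def wray(pos,rot,s,uv,z):
    Rw=Rt.from_euler('xyz',rot).as_matrix();T=s['T_tool_cam'];c=Rw@T[:3,3]+pos
    d=Rw@T[:3,:3]@np.linalg.inv(s['intrinsics'])@np.array([*uv,1.]);return c+d*(z-c[2])/d[2]
E
python3 - <<'E'
from h import *
from bench import *
s=snapshot('wrist');o=get_obs()
for n,uv,z in [('pin+x',(292,107),.1),('pin-x',(290,145),.1),('bL',(216.8,142),.012),('bR',(348.2,143),.012),('eF',(243,103.3),.112),('eN',(243,147.6),.112),('eF',(243,103.3),.1),('eN',(243,147.6),.1)]:
    print(n,wray(o['tool_pos'],o['ee_rot'],s,uv,z).round(4))
E
```

```text
pin+x [0.6595 0.0305 0.1   ]
pin-x [0.6112 0.0387 0.1   ]
bL [0.6239 0.1482 0.012 ]
bR [ 0.5886 -0.068   0.012 ]
eF [0.6734 0.0927 0.112 ]
eN [0.6189 0.1017 0.112 ]
eF [0.6739 0.093  0.1   ]
eN [0.6176 0.1023 0.1   ]
```

{"method": "send_rows", "body": {
  "rows": [-2,0,0,-1.44,-8.9,-0.1,0,-2,0,0,-1.44,-8.9,-0.1,0,-2,0,0,-1.44,-8.9,-0.1,0,-2,0,0,-1.44,-8.9,-0.1,0,-2,0,0,-1.44,-8.9,-0.1,0,0,0,-20,0,0,0,0,0,0,-30,0,0,0,0,0,0,-30,0,0,0,0]
}}

```text
time: 3.25
tool_pos: [0.5622, 0.0998, 0.2206]
ee_rot: [-2.355, -0.005, -1.729]
wrist_force: [0.1, -0.5, 1.0]
width: 0.0005
```

Run:
```python
from bench import *
import cv2
o=get_obs();print({k:o[k].round(3) if hasattr(o[k],'round') else o[k] for k in('time','tool_pos','ee_rot','joint_positions','wrist_force','width')})
s=snapshot('wrist');cv2.imwrite('pics/w2.png',s['color'][:,:,::-1])
```

```text
{'time': 3.25, 'tool_pos': array([0.562, 0.1  , 0.221]), 'ee_rot': array([-2.355, -0.005, -1.729]), 'joint_positions': array([ 0.252, -0.357,  1.936, -0.387,  0.858,  2.126]), 'wrist_force': array([ 0.103, -0.506,  0.998]), 'width': 0.000450298775070342}
```

View pics/w2.png

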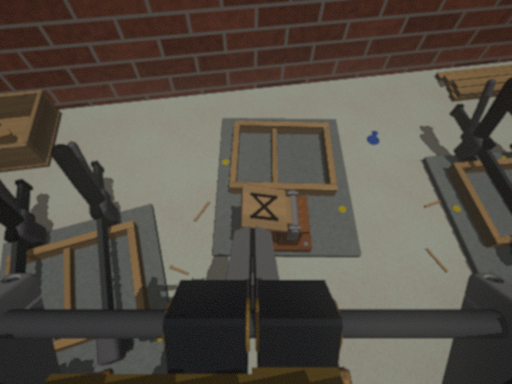

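{"method": "send_rows", "body": {
  "rows": [0,-1,-25,0,0,0,0,0,-1,-25,0,0,0,0,0,0,-25,0,0,0,0,0,0,-25,0,0,0,0,0,0,-25,0,0,0,0,0,0,-22,0,0,0,0,0,0,-19,0,0,0,0,0,0,0,0,0,0,0]
}}

```text
time: 4.3
tool_pos: [0.5618, 0.097, 0.0537]
ee_rot: [-2.358, -0.007, -1.73]
wrist_force: [-0.2, 0.4, -1.0]
width: 0.0004
```

```bash
cat > look.py <<'E'
from bench import *
import cv2,sys
from h import crop
o=get_obs();print({k:o[k].round(3) if hasattr(o[k],'round') else o[k] for k in('time','tool_pos','ee_rot','joint_positions','wrist_force')})
for a in sys.argv[1:]:
    n,out,*c=a.split(':');s=snapshot(n);cv2.imwrite('pics/%s.png'%out,s['color'][:,:,::-1])
    if c: crop('pics/%s.png'%out,*map(int,c[0].split(',')),'pics/%s.png'%out)
E
python3 look.py wrist:w3 side:s3:190,150,130,90,6
```

```text
{'time': 4.3, 'tool_pos': array([0.562, 0.097, 0.054]), 'ee_rot': array([-2.358, -0.007, -1.73 ]), 'joint_positions': array([ 0.246, -0.169,  2.153, -0.628,  0.502,  2.428]), 'wrist_force': array([-0.207,  0.361, -0.989])}
```

View pics/w3.png

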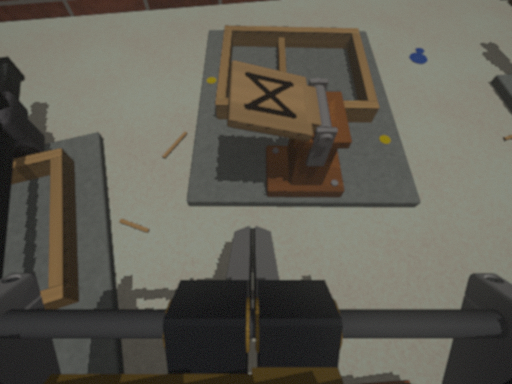

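View pics/s3.png

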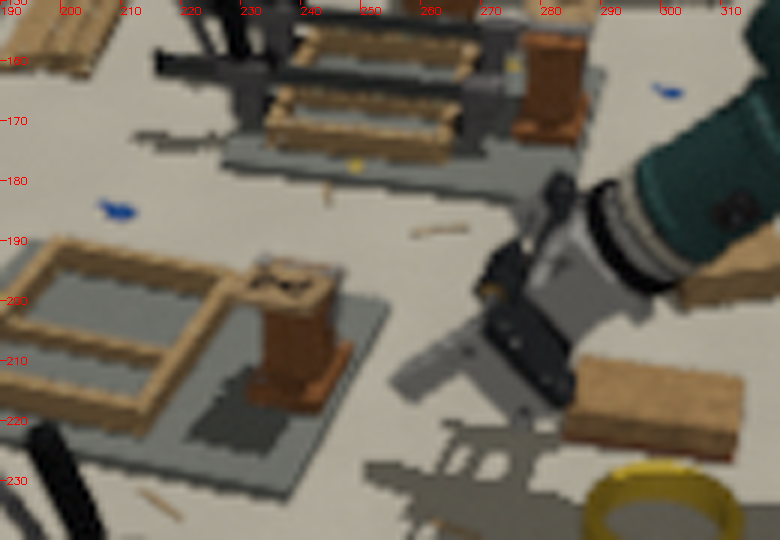

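{"method": "send_rows", "body": {
  "rows": [0,0,0,0,0,4.5,0,0,0,0,0,0,4.5,0,15,-2,0,0,0,0,0,15,-2,0,0,0,0,0,15,-2,0,0,0,0,0,14,-2,0,0,0,0,0,12,-2,0,0,0,0,0,0,0,0,0,0,0,0]
}}

```text
time: 5.4
tool_pos: [0.6348, 0.0869, 0.0552]
ee_rot: [-2.356, -0.004, -1.579]
wrist_force: [-1.4, 0.1, -0.3]
width: 0.0006
```

```bash
python3 look.py wrist:w4 side:s4:190,170,100,60,8
```

```text
{'time': 5.4, 'tool_pos': array([0.635, 0.087, 0.055]), 'ee_rot': array([-2.356, -0.004, -1.579]), 'joint_positions': array([ 0.086, -0.046,  2.042, -0.195,  0.368,  1.816]), 'wrist_force': array([-1.386,  0.127, -0.315])}
```

View pics/w4.png

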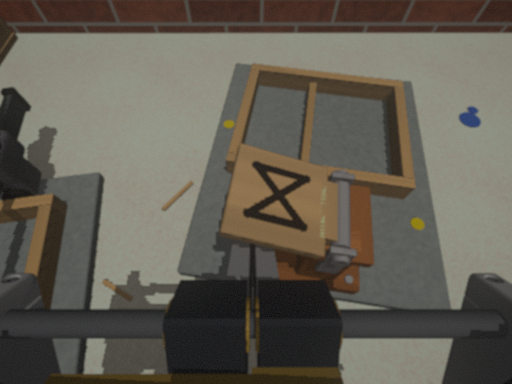

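View pics/s4.png

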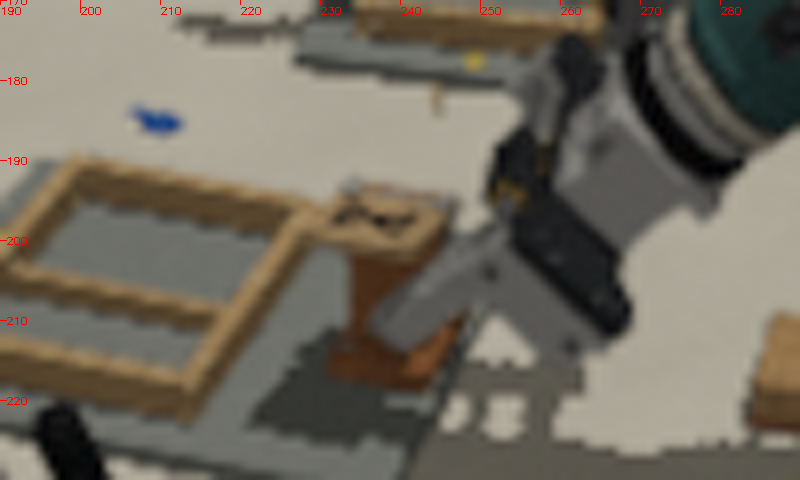

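```bash
cat > arc.py <<'E'
import numpy as np
def path(piv,w,side,tip0,dev,r1=50,xp0=-10,xp1=-2):
    # side=+1: tag from +y' (A); -1: mirrored (B). dev: finger yaw minus hinge yaw
    e=np.array([np.cos(w),np.sin(w),0]);n=np.array([-np.sin(w),np.cos(w),0])*side
    out=[];last=np.array(tip0)*1000
    for th in [8,16,24,32,40,48,56,64,72,80,88,96,104,112,120,128,136,144,152,160,166,172,176]:
        t=np.radians(th);c,s=np.cos(t),np.sin(t)
        f=np.clip((th-60)/60,0,1)   # blend
        xp=xp0+(xp1-xp0)*f
        rA=r1-(r1-38)*np.clip(th/90,0,1)
        # phase1: section at x'=-28
        d=-28-xp; hA=12.7*s+11.3*max(c,0)
        A=rA*np.array([c,s])+(4+hA)*np.array([s,-c]); A=A-[d*np.tan(dev)*side,-d]
        hB=12.7*s+5.7*abs(c)
        B=np.array([c,s])*45+(4+hB)*np.array([s,-c])
        g=np.clip((th-84)/24,0,1)
        Q=A*(1-g)+B*g
        P=np.array(piv)*1000+e*xp+n*Q[0]+np.array([0,0,Q[1]])
        print(th,'local',Q.round(1),'P',P.round(1),'d',(P-last).round(1));last=P
E
python3 - <<'E'
from arc import *
path([.635,.0355,.096],-.165,1,[.6348,.0869,.0552],.155)
E
```

```text
8 local [ 53.6 -28. ] P [633.9  90.   68. ] d [-0.9  3.1 12.8]
16 local [ 53.9 -22.5] P [634.   90.3  73.5] d [0.  0.3 5.5]
24 local [ 53.5 -16.8] P [633.9  89.9  79.2] d [-0.1 -0.4  5.7]
32 local [ 52.4 -11. ] P [633.7  88.8  85. ] d [-0.2 -1.1  5.8]
40 local [50.4 -5.2] P [633.4  86.9  90.8] d [-0.3 -1.9  5.8]
48 local [47.6  0.3] P [633.   84.1  96.3] d [-0.5 -2.8  5.6]
56 local [43.9  5.6] P [632.3  80.4 101.6] d [-0.6 -3.7  5.3]
64 local [39.4  9.8] P [632.1  75.9 105.8] d [-0.2 -4.5  4.2]
72 local [34.2 12.8] P [632.3  70.6 108.8] d [ 0.2 -5.3  3. ]
80 local [28.2 14.9] P [632.4  64.6 110.9] d [ 0.1 -6.   2.1]
88 local [21.2 20.7] P [632.3  57.5 116.7] d [-0.1 -7.1  5.8]
96 local [14.3 31.6] P [632.2  50.4 127.6] d [-0.1 -7.  11. ]
104 local [ 7.  42.8] P [632.1  43.1 138.8] d [-0.1 -7.4 11.1]
112 local [-0.3 48.4] P [631.9  35.8 144.4] d [-0.1 -7.3  5.7]
120 local [-7.  47.9] P [631.9  28.9 143.9] d [-0.1 -6.9 -0.5]
128 local [-13.9  46.2] P [630.7  22.1 142.2] d [-1.1 -6.8 -1.7]
136 local [-20.6  43.4] P [629.6  15.5 139.4] d [-1.1 -6.6 -2.8]
144 local [-27.   39.5] P [628.6   9.2 135.5] d [-1.  -6.3 -4. ]
152 local [-32.7  34.4] P [627.7   3.6 130.4] d [-0.9 -5.7 -5.1]
160 local [-37.6  28.3] P [626.9  -1.3 124.3] d [-0.8 -4.8 -6.1]
166 local [-40.6  23.1] P [626.4  -4.2 119.1] d [-0.5 -3.  -5.1]
172 local [-43.   17.6] P [626.   -6.6 113.6] d [-0.4 -2.3 -5.6]
176 local [-44.2  13.7] P [625.8  -7.7 109.7] d [-0.2 -1.2 -3.9]
```

{"method": "send_rows", "body": {
  "rows": [-1,3,13,0,0,0,0,0,0,6,0,0,0,0,0,0,6,0,0,0,0,0,-1,6,0,0,0,0,0,-2,6,0,0,0,0,0,-3,6,0,0,0,0,-1,-4,6,0,0,0,0,0,-4,6,0,0,0,0]
}}

```text
time: 6.5
tool_pos: [0.6321, 0.0758, 0.111]
ee_rot: [-2.355, -0.004, -1.579]
wrist_force: [-0.2, -1.0, -0.6]
width: 0.0004
```

```bash
python3 look.py wrist:w5 scene:s5:200,160,100,75,8
```

```text
{'time': 6.5, 'tool_pos': array([0.632, 0.076, 0.111]), 'ee_rot': array([-2.355, -0.004, -1.579]), 'joint_positions': array([ 0.058, -0.14 ,  1.999, -0.104,  0.5  ,  1.705]), 'wrist_force': array([-0.215, -1.013, -0.636])}
```

View pics/w5.png

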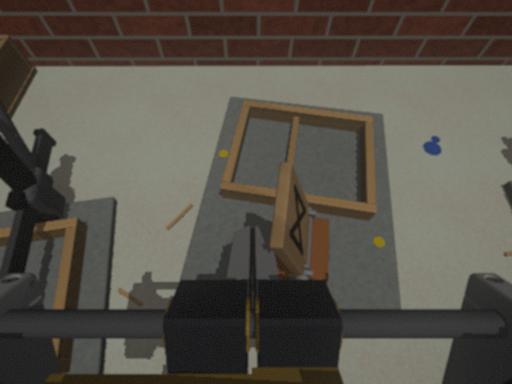

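View pics/s5.png

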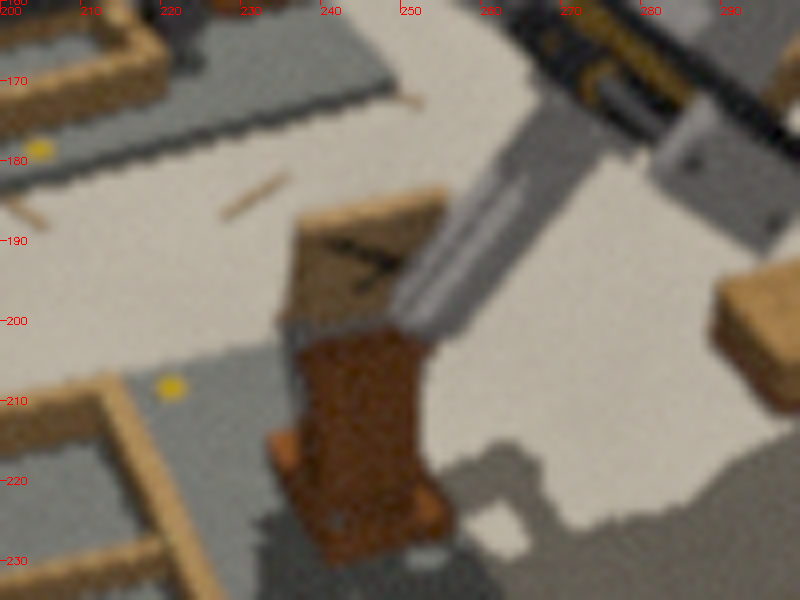

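{"method": "send_rows", "body": {
  "rows": [0,-5,2,0,0,0,0,0,-6,4,0,0,0,0,0,-7,6,0,0,0,0,0,-7,7,0,0,0,0,0,-7,9,0,0,0,0,0,-7,5,0,0,0,0,0,-7,0,0,0,0,0,-1,-7,-2,0,0,0,0]
}}

```text
time: 7.6
tool_pos: [0.631, 0.0225, 0.1413]
ee_rot: [-2.356, -0.005, -1.579]
wrist_force: [0.6, -0.2, 0.1]
width: 0.0005
```

```bash
python3 look.py scene:s6:200,160,100,75,8
```

```text
{'time': 7.6, 'tool_pos': array([0.631, 0.023, 0.141]), 'ee_rot': array([-2.356, -0.005, -1.579]), 'joint_positions': array([-0.081, -0.197,  1.98 ,  0.089,  0.575,  1.441]), 'wrist_force': array([ 0.566, -0.243,  0.129])}
```

View pics/s6.png

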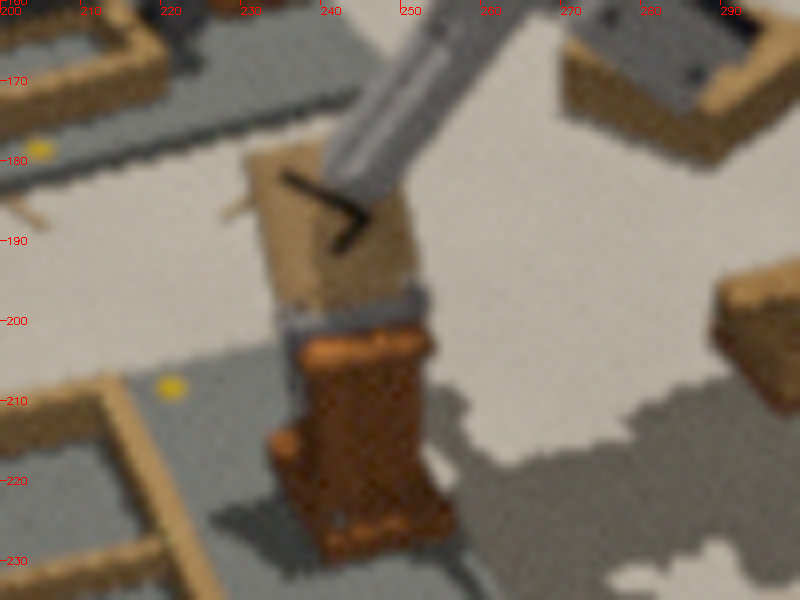

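{"method": "send_rows", "body": {
  "rows": [-1,-7,-3,0,0,0,0,-1,-6,-4,0,0,0,0,-1,-6,-5,0,0,0,0,-1,-5,-6,0,0,0,0,0,-3,-5,0,0,0,0,0,-2,-6,0,0,0,0,0,-1,-4,0,0,0,0,0,0,0,0,0,0,0]
}}

```text
time: 8.65
tool_pos: [0.6267, -0.0069, 0.1076]
ee_rot: [-2.357, -0.004, -1.579]
wrist_force: [-0.0, 0.4, 0.3]
width: 0.0008
```

{"method": "send_rows", "body": {
  "rows": [0,0,-1,0,0,0,0,0,0,-1,0,0,0,0,0,0,0,0,0,0,0,0,0,0,0,0,0,0,0,0,0,0,0,0,0,0,0,0,0,0,0,0,0,0,0,0,0,0,0,0,0,0,0,0,0,0]
}}

```text
time: 9.65
tool_pos: [0.6271, -0.0069, 0.1064]
ee_rot: [-2.355, -0.005, -1.579]
wrist_force: [0.3, 0.4, 0.9]
width: 0.0007
```

```bash
for i in 1 2 3; do python3 -c "
from bench import *
o=get_obs();print(o['wrist_force'].round(2),o['tool_pos'].round(4))"; done; python3 look.py scene:s7:200,160,100,75,8 side:t7:200,170,80,60,9
```

```text
[0.34 0.39 0.87] [ 0.6271 -0.0069  0.1064]
[0.34 0.39 0.87] [ 0.6271 -0.0069  0.1064]
[0.34 0.39 0.87] [ 0.6271 -0.0069  0.1064]
{'time': 9.65, 'tool_pos': array([ 0.627, -0.007,  0.106]), 'ee_rot': array([-2.355, -0.005, -1.579]), 'joint_positions': array([-0.16 , -0.166,  2.031,  0.216,  0.506,  1.27 ]), 'wrist_force': array([0.345, 0.388, 0.869])}
```

View pics/s7.png

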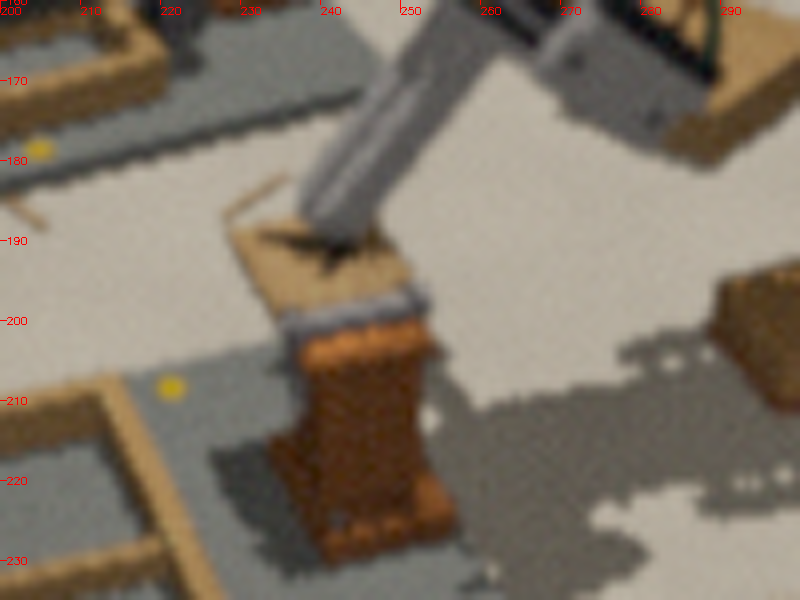

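View pics/t7.png

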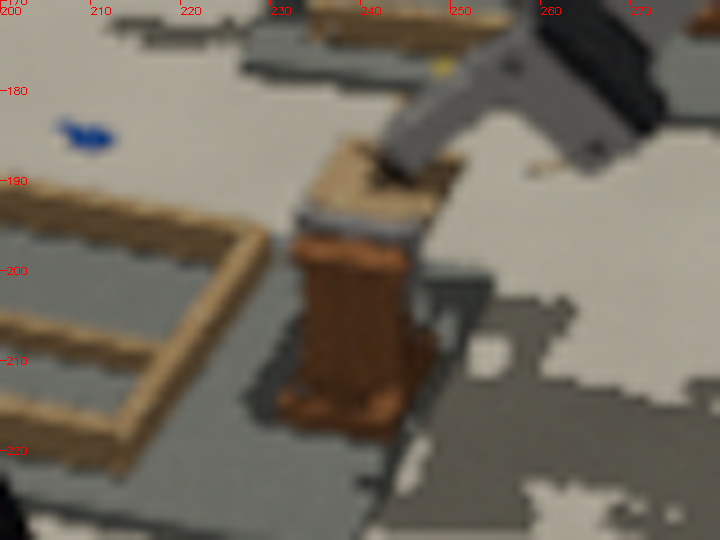

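{"method": "send_rows", "body": {
  "rows": [0,0,-0.5,0,0,0,0,0,0,-0.5,0,0,0,0,0,0,-0.5,0,0,0,0,0,0,-0.5,0,0,0,0,0,0,0,0,0,0,0,0,0,0,0,0,0,0,0,0,0,0,0,0,0,0,0,0,0,0,0,0]
}}

```text
time: 10.75
tool_pos: [0.6276, -0.007, 0.1057]
ee_rot: [-2.353, -0.005, -1.579]
wrist_force: [-4.0, 1.0, 6.0]
width: 0.0007
```

{"method": "send_rows", "body": {
  "rows": [0,0,3,0,0,0,0,0,0,20,0,0,0,0,0,0,40,0,0,0,0,0,0,45,0,0,0,0,-20,-35,37,0,0,-3.5,0,-25,-40,0,0,0,-3.5,0,-25,-40,0,0,0,-3.5,0,-25,-40,0,0,0,-3.5,0]
}}

```text
time: 11.75
tool_pos: [0.5305, -0.1626, 0.2478]
ee_rot: [-2.358, -0.004, -1.824]
wrist_force: [0.2, -0.1, -0.2]
width: 0.0004
```

{"method": "send_rows", "body": {
  "rows": [-25,-40,0,0,0,0,0,-25,-40,0,0,0,0,0,-25,-40,0,0,0,0,0,-25,-40,0,0,0,0,0,-21,-40,0,0,0,0,0,0,-7,0,0,0,0,0,0,0,0,0,0,0,0,0,0,0,0,0,0,0]
}}

```text
time: 12.75
tool_pos: [0.4117, -0.3674, 0.2489]
ee_rot: [-2.356, -0.004, -1.821]
wrist_force: [0.9, 0.4, 0.7]
width: 0.0001
```

```bash
python3 look.py wrist:w8 scene:s8:140,110,130,90,6 side:t8:200,130,110,80,7
```

```text
{'time': 12.75, 'tool_pos': array([ 0.412, -0.367,  0.249]), 'ee_rot': array([-2.356, -0.004, -1.821]), 'joint_positions': array([-1.221, -0.361,  1.882,  0.676,  1.196,  0.482]), 'wrist_force': array([0.927, 0.441, 0.666])}
```

View pics/w8.png

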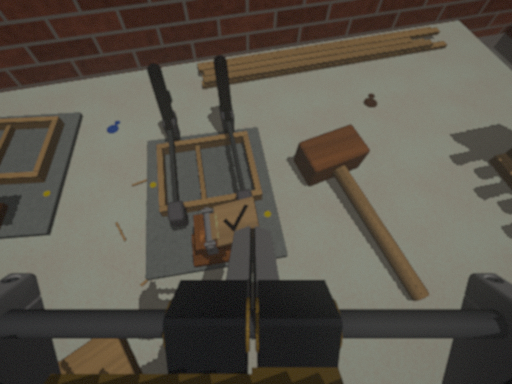

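View pics/s8.png

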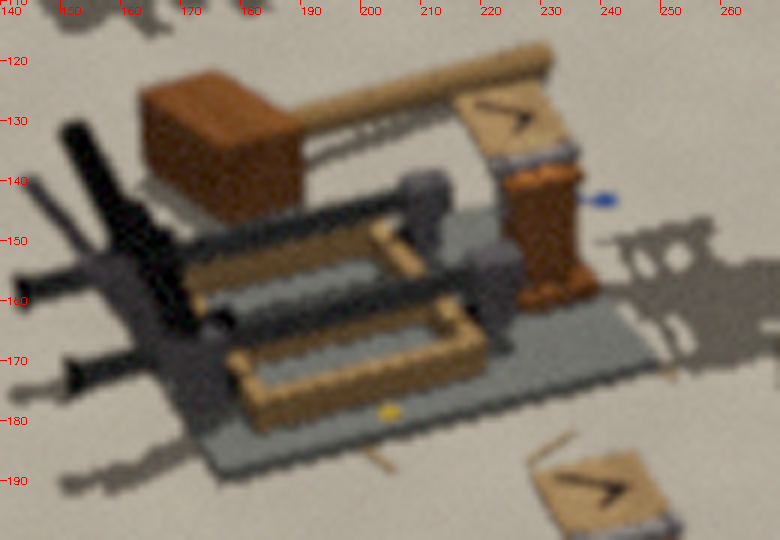

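View pics/t8.png

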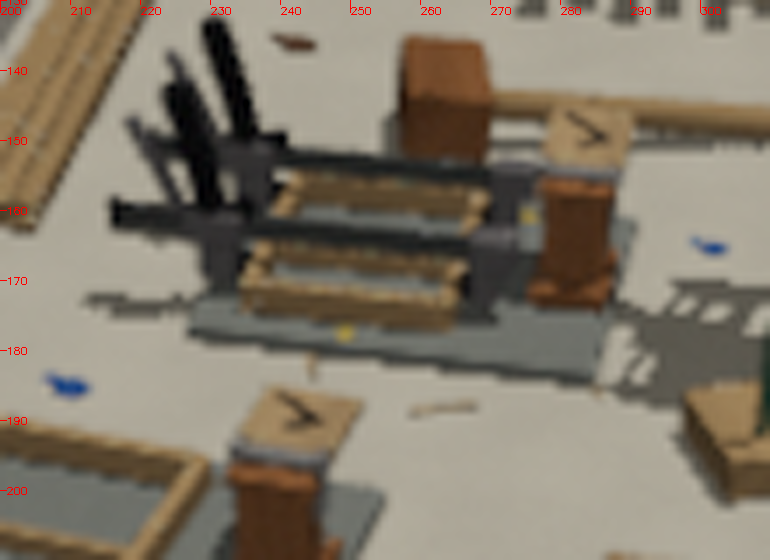

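Run:
```python
from h import *
crop('pics/w8.png',135,175,150,100,5,'pics/w8c.png')
```

```text
(no output)
```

View pics/w8c.png

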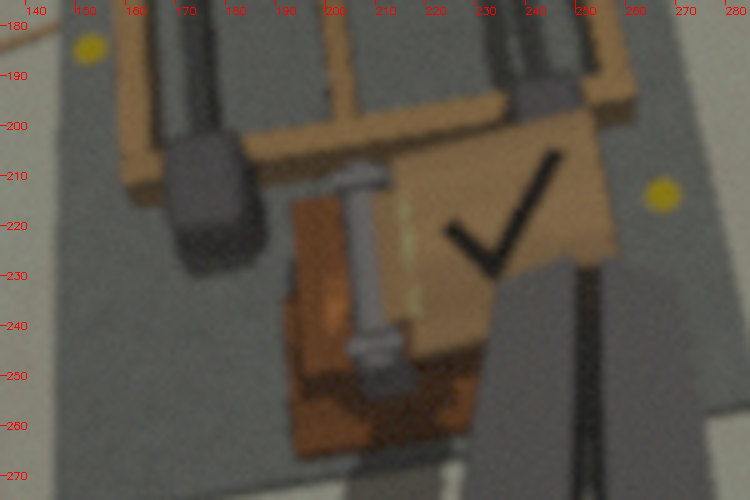

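Run:
```python
from h import *
from bench import *
s=snapshot('wrist');o=get_obs()
for n,uv,z in [('pin+x',(206.6,209.6),.101),('pin-x',(209.6,244),.101),('bL',(147,274),.012),('eF',(254,196.2),.115),('eF',(254,196.2),.1),('hingecornerF',(213,206.6),.1)]:
    print(n,wray(o['tool_pos'],o['ee_rot'],s,uv,z).round(4))
```

```text
pin+x [ 0.5193 -0.3323  0.101 ]
pin-x [ 0.4708 -0.3277  0.101 ]
bL [ 0.4802 -0.2217  0.012 ]
eF [ 0.5162 -0.3972  0.115 ]
eF [ 0.5241 -0.3994  0.1   ]
hingecornerF [ 0.5221 -0.3414  0.1   ]
```

{"method": "send_rows", "body": {
  "rows": [0,-1,-27,0,0,0,0,0,-1,-27,0,0,0,0,0,0,-27,0,0,0,0,0,0,-27,0,0,0,0,0,0,-27,0,0,0,0,0,0,-27,0,0,0,0,0,0,-22,0,0,0,0,0,0,-10,0,0,0,0]
}}

```text
time: 13.95
tool_pos: [0.4111, -0.3697, 0.054]
ee_rot: [-2.357, -0.003, -1.822]
wrist_force: [-0.4, -0.4, -0.6]
width: 0.0005
```

```bash
python3 look.py wrist:w9
```

```text
{'time': 13.95, 'tool_pos': array([ 0.411, -0.37 ,  0.054]), 'ee_rot': array([-2.357, -0.003, -1.822]), 'joint_positions': array([-1.224, -0.154,  2.141,  0.876,  0.861,  0.102]), 'wrist_force': array([-0.429, -0.442, -0.632])}
```

View pics/w9.png

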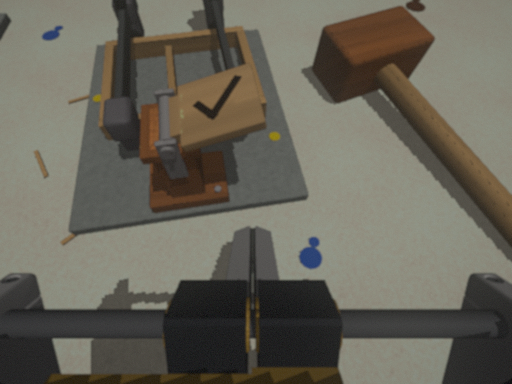

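{"method": "send_rows", "body": {
  "rows": [12,-1,0,0,0,0,0,12,-1,0,0,0,0,0,12,-1,0,0,0,0,0,12,-1,0,0,0,0,0,12,-2,0,0,0,0,0,9,-1,0,0,0,0,0,0,0,0,0,0,0,0,0,0,0,0,0,0,0]
}}

```text
time: 15.0
tool_pos: [0.4799, -0.3778, 0.055]
ee_rot: [-2.356, -0.004, -1.823]
wrist_force: [-0.5, 0.5, 0.2]
width: 0.0005
```

```bash
python3 look.py wrist:w10 side:s10:250,130,80,60,9;  python3 - <<'E'
from arc import *
path([.495,-.328,.096],-.088,-1,[.480,-.377,.055],-.163)
E
```

```text
{'time': 15.0, 'tool_pos': array([ 0.48 , -0.378,  0.055]), 'ee_rot': array([-2.356, -0.004, -1.823]), 'joint_positions': array([-1.063, -0.048,  2.045,  0.857,  0.741,  0.223]), 'wrist_force': array([-0.522,  0.458,  0.154])}
8 local [ 53.8 -28. ] P [ 480.3 -380.7   68. ] d [ 0.3 -3.7 13. ]
16 local [ 54.  -22.5] P [ 480.3 -380.9   73.5] d [-0.  -0.3  5.5]
24 local [ 53.6 -16.8] P [ 480.3 -380.6   79.2] d [0.  0.4 5.7]
32 local [ 52.5 -11. ] P [ 480.4 -379.4   85. ] d [0.1 1.1 5.8]
40 local [50.6 -5.2] P [ 480.6 -377.5   90.8] d [0.2 1.9 5.8]
48 local [47.7  0.3] P [ 480.8 -374.7   96.3] d [0.2 2.8 5.6]
56 local [44.   5.6] P [ 481.2 -371.   101.6] d [0.3 3.7 5.3]
64 local [39.5  9.8] P [ 482.1 -366.5  105.8] d [0.9 4.4 4.2]
72 local [34.3 12.8] P [ 483.6 -361.4  108.8] d [1.5 5.1 3. ]
80 local [28.4 14.9] P [ 485.2 -355.7  110.9] d [1.6 5.8 2.1]
88 local [21.4 20.7] P [ 486.9 -348.8  116.7] d [1.7 6.9 5.8]
96 local [14.4 31.6] P [ 488.6 -341.9  127.6] d [ 1.7  6.9 11. ]
104 local [ 7.  42.8] P [ 490.3 -334.6  138.8] d [ 1.7  7.2 11.1]
112 local [-0.3 48.4] P [ 492.  -327.5  144.4] d [1.7 7.1 5.7]
120 local [-7.  47.9] P [ 493.6 -320.8  143.9] d [ 1.7  6.7 -0.5]
128 local [-13.9  46.2] P [ 494.2 -314.   142.2] d [ 0.6  6.8 -1.7]
136 local [-20.6  43.4] P [ 494.8 -307.3  139.4] d [ 0.6  6.7 -2.8]
144 local [-27.   39.5] P [ 495.4 -301.   135.5] d [ 0.6  6.3 -4. ]
152 local [-32.7  34.4] P [ 495.9 -295.3  130.4] d [ 0.5  5.7 -5.1]
160 local [-37.6  28.3] P [ 496.3 -290.4  124.3] d [ 0.4  4.9 -6.1]
166 local [-40.6  23.1] P [ 496.6 -287.4  119.1] d [ 0.3  3.  -5.1]
172 local [-43.   17.6] P [ 496.8 -285.   113.6] d [ 0.2  2.4 -5.6]
176 local [-44.2  13.7] P [ 496.9 -283.8  109.7] d [ 0.1  1.2 -3.9]
```

View pics/w10.png

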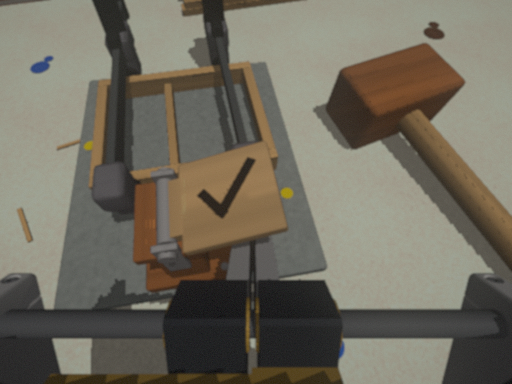

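View pics/s10.png

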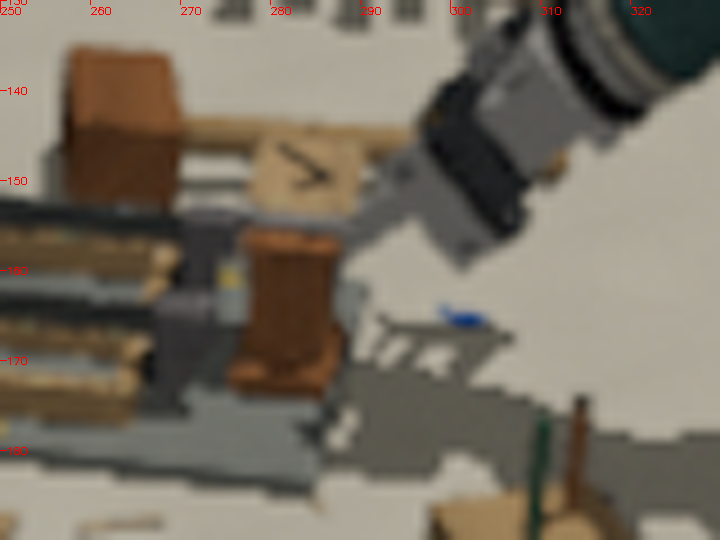

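Finger lies under tag B, clear of it; start the same arc, mirrored.

{"method": "send_rows", "body": {
  "rows": [0,-3,13,0,0,0,0,0,0,6,0,0,0,0,0,0,6,0,0,0,0,0,1,6,0,0,0,0,0,2,6,0,0,0,0,0,3,6,0,0,0,0,1,4,6,0,0,0,0,1,4,6,0,0,0,0]
}}

```text
time: 16.1
tool_pos: [0.4821, -0.3667, 0.1109]
ee_rot: [-2.355, -0.005, -1.823]
wrist_force: [-0.4, -0.5, -0.5]
width: 0.0004
```

```bash
python3 look.py wrist:w11
```

```text
{'time': 16.1, 'tool_pos': array([ 0.482, -0.367,  0.111]), 'ee_rot': array([-2.355, -0.005, -1.823]), 'joint_positions': array([-1.044, -0.149,  2.007,  0.752,  0.824,  0.382]), 'wrist_force': array([-0.42 , -0.511, -0.498])}
```

View pics/w11.png

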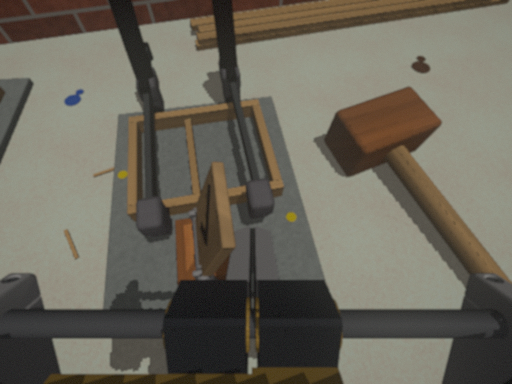

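{"method": "send_rows", "body": {
  "rows": [1,5,2,0,0,0,0,2,6,4,0,0,0,0,2,7,6,0,0,0,0,2,7,7,0,0,0,0,2,7,9,0,0,0,0,1,7,5,0,0,0,0,1,7,0,0,0,0,0,1,7,-2,0,0,0,0]
}}

```text
time: 17.15
tool_pos: [0.494, -0.3134, 0.1412]
ee_rot: [-2.356, -0.005, -1.823]
wrist_force: [0.1, 0.8, 0.5]
width: 0.0001
```

```bash
python3 look.py wrist:w12 scene:s12:180,100,90,70,8
```

```text
{'time': 17.15, 'tool_pos': array([ 0.494, -0.313,  0.141]), 'ee_rot': array([-2.356, -0.005, -1.823]), 'joint_positions': array([-0.937, -0.266,  2.034,  0.65 ,  0.826,  0.569]), 'wrist_force': array([0.141, 0.83 , 0.508])}
```

View pics/w12.png

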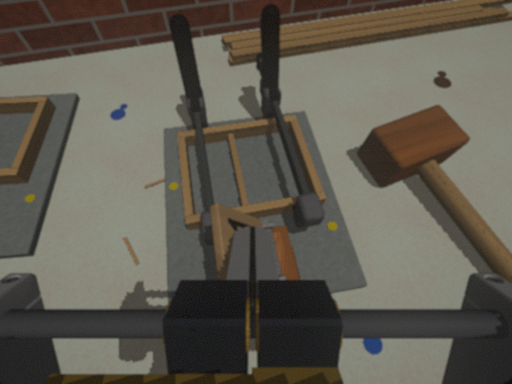

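View pics/s12.png

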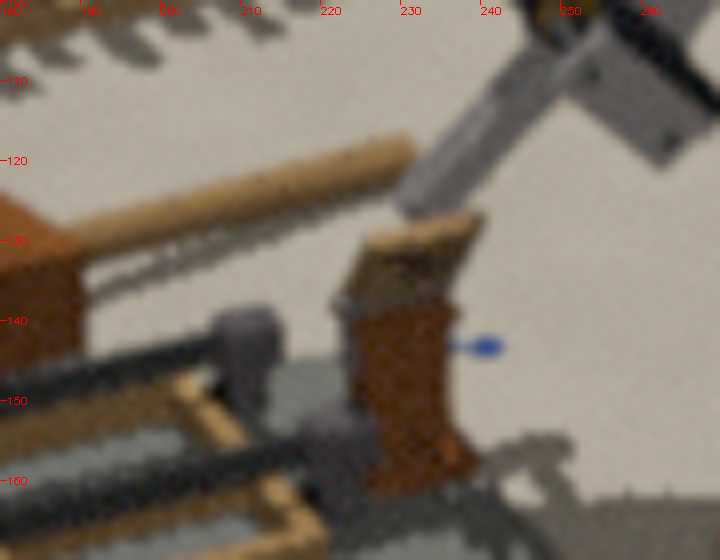

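{"method": "send_rows", "body": {
  "rows": [1,7,-3,0,0,0,0,1,6,-4,0,0,0,0,0,6,-5,0,0,0,0,0,5,-6,0,0,0,0,0,3,-5,0,0,0,0,0,2,-6,0,0,0,0,0,1,-4,0,0,0,0,0,0,-1,0,0,0,0]
}}

```text
time: 18.25
tool_pos: [0.4959, -0.2837, 0.1067]
ee_rot: [-2.356, -0.004, -1.823]
wrist_force: [-0.7, -0.9, 0.8]
width: 0.0006
```

{"method": "send_rows", "body": {
  "rows": [0,0,-0.5,0,0,0,0,0,0,-0.5,0,0,0,0,0,0,0,0,0,0,0,0,0,0,0,0,0,0,0,0,0,0,0,0,0,0,0,0,0,0,0,0,0,0,0,0,0,0,0,0,0,0,0,0,0,0]
}}

```text
time: 19.25
tool_pos: [0.496, -0.284, 0.1064]
ee_rot: [-2.356, -0.005, -1.823]
wrist_force: [0.2, 0.3, 1.2]
width: 0.0006
```

{"method": "send_rows", "body": {
  "rows": [0,0,-0.5,0,0,0,0,0,0,-0.5,0,0,0,0,0,0,-0.3,0,0,0,0,0,0,0,0,0,0,0,0,0,0,0,0,0,0,0,0,0,0,0,0,0,0,0,0,0,0,0,0,0,0,0,0,0,0,0]
}}

```text
time: 20.25
tool_pos: [0.4963, -0.2842, 0.1058]
ee_rot: [-2.355, -0.005, -1.823]
wrist_force: [-2.4, 1.3, 5.3]
width: 0.0006
```

At the stop (about 5 N). Lift off and look.

{"method": "send_rows", "body": {
  "rows": [0,0,3,0,0,0,0,0,0,20,0,0,0,0,0,0,40,0,0,0,0,0,0,45,0,0,0,0,-20,20,30,0,0,0,0,-20,20,0,0,0,0,0,-20,20,0,0,0,0,0,0,0,0,0,0,0,0]
}}

```text
time: 21.25
tool_pos: [0.4352, -0.2233, 0.2424]
ee_rot: [-2.356, -0.005, -1.823]
wrist_force: [0.0, 0.8, -0.6]
width: 0.0004
```

```bash
python3 look.py wrist:w13 scene:s13:140,110,130,90,6 side:t13:200,130,110,80,7 scene:s14
```

```text
{'time': 21.25, 'tool_pos': array([ 0.435, -0.223,  0.242]), 'ee_rot': array([-2.356, -0.005, -1.823]), 'joint_positions': array([-0.912, -0.626,  2.049,  0.504,  1.103,  0.823]), 'wrist_force': array([ 0.031,  0.844, -0.558])}
```

View pics/s13.png

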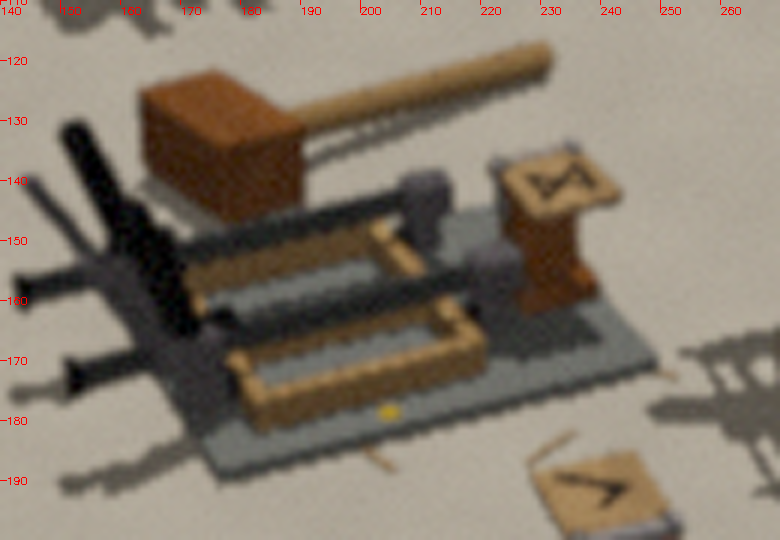

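View pics/t13.png

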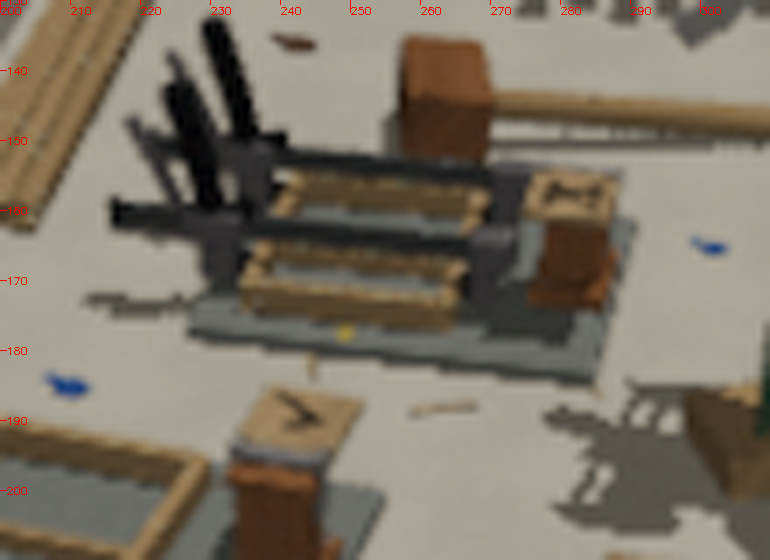

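View pics/s14.png

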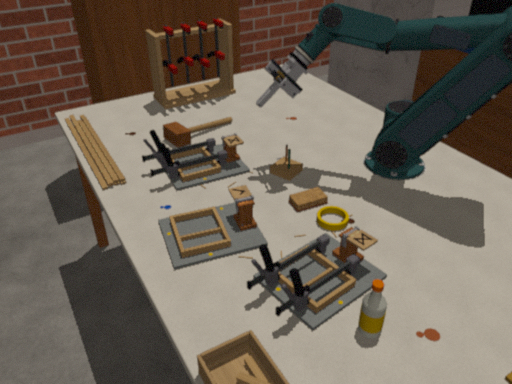

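View pics/w13.png

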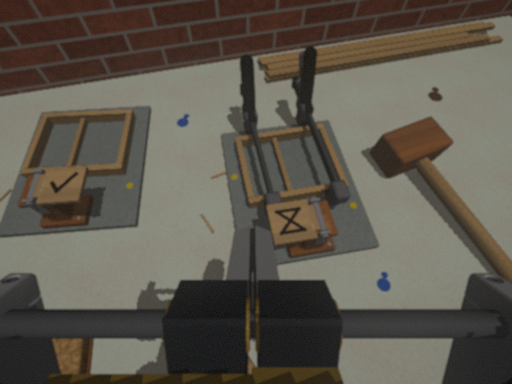

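Run:
```python
from h import *
S={n:pickle.load(open(n+'.pkl','rb')) for n in('scene','side')}
for b,piv,w,s in [('A',[.635,.036],-.165,-1),('B',[.495,-.328],-.088,1)]:
  e=np.array([np.cos(w),np.sin(w),0]);n=np.array([-np.sin(w),np.cos(w),0])*s
  for th in(0,.12):
    c,q=np.cos(th),np.sin(th)
    for cam,(ox,oy,k) in {'scene':(140,110,6),'side':(200,130,7)}.items():
      P=[np.array([*piv,.096])+e*x+n*(.066*c-.004*q)+[0,0,.066*q+.004*c] for x in(.028,-.028)]
      print(b,th,cam,((proj(S[cam],P)-[ox,oy]+.5)*k).round().tolist())
```

```text
A 0 scene [[529.0, 474.0], [636.0, 451.0]]
A 0 side [[269.0, 383.0], [364.0, 399.0]]
A 0.12 scene [[529.0, 461.0], [636.0, 439.0]]
A 0.12 side [[268.0, 371.0], [364.0, 387.0]]
B 0 scene [[536.0, 217.0], [625.0, 197.0]]
B 0 side [[520.0, 211.0], [608.0, 221.0]]
B 0.12 scene [[535.0, 205.0], [624.0, 184.0]]
B 0.12 side [[521.0, 199.0], [609.0, 209.0]]
```

```bash
python3 -c "
from bench import *
print(close_job())"
```

```text
the job is handed in; nothing more can be done
None
```

I turned both wrong tags and handed the job in at about 21.5 s of the 54 s allowed. Tag A (the frame out of its clamps) now shows the tick, and tag B (a clamped frame) shows the hourglass. I did each with the shut fingertips, lifting the tag from underneath, sweeping it over the hinge and pressing it lightly onto its stop.

- **Forces:** readings stayed around 1 to 2 N, about the sensor noise, during the turns. They rose to about 7 N on A and 6 N on B in the final press against the stop.
- **Flatness:** after the arm backed off, the free edges of both tags in the scene and side pictures matched a level tag to within about 1 to 2 pixels. I read these by eye, and B's scene corners were the least sharp.
- **Everything else:** tag C still shows the hourglass, and the frames, clamps, mallet, pencils, sanding block, tape and bottle look unmoved.

None of the checks failed. The starting angle of each tag was only known to within about 0.1 rad, which the turning path allowed for.

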